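# Rub down a steel bar in its sprung rest

## Robot

A 6-joint arm with a two-finger parallel gripper is mounted at the origin on a cart in front of the work surface, level with it; the furniture and walls round the work are solid. World frame = base frame: x ahead of the robot, y to its left, z up, the work surface at z = 0. Lengths are in m, angles in rad, forces in N, time in s.
With the tool pointing down it reaches from about 0.35 to 0.975 m from the base axis. Payload 4.9 kg.
Tool frame: the origin (TCP) lies on the centre line of the jaws, within the pads' length; the fingertips stand 14 mm ahead of it and the grasp point (between the pads) lies 5 mm behind it; y points along the fingers, z is the direction in which the jaws open and shut, and the axes are right-handed (so a half turn about y gives the same grasp; the last joint's range is limited). The gripper opens to 85 mm and grips with 20 to 120 N. Pads are 22 mm wide; open, the fingers measure 114 mm over their backs; the gripper's body (76 mm by 85 mm) begins 54 mm behind the grasp point. The pads swing forward as they close: fully open they stand 13 mm farther back than shut.
Start: joints at [1.067, 0.053, 1.613, -0, 1.476, -0.119], TCP at [0.235, 0.579, 0.245] pointing down, gripper open.
Joint ranges: [-3.01, 3.01], [-1.01, 2.22], [0.06, 2.58], [-1.02, 4.17], [0.09, 2.62], [-3.14, 3.14]. Speed limits (rad/s): [2.57, 2.57, 3.14, 3.14, 3.14, 3.14].

## Interface

Orientations are given as a rotation vector (axis times angle).
In Python, from station import ctrl gives the robot as it stands.
- The arm moves only by the tool servo_tool, never from a script. Its arguments are lists of equal length, an entry for each row: "delta_pos": the shift along the tool's x, y, z in m, a list of three; "dr": the turn, a rotation vector about the tool's x, y, z in degrees, a list of three; "grip": the opening, from 0 (shut) to 1 (fully open). In form: {"delta_pos": [[x, y, z], ...], "dr": [[rx, ry, rz], ...], "grip": [grip, ...]}. A call has 1 to 5 rows; each row shifts and turns the pose as measured when the row begins, along the tool's axes as they then stand; what a row does not reach is not made up. A row lasts 1/8 s, in which the tool goes at most 62.5 mm and 10.7 degrees, less where a joint would pass 70% of its speed; a pose out of reach is approached as far as the arm can. A call is refused whole if a number of a shift passes 0.0625 or a number of a turn 10.7, either way. A call with a gripper value outside its range is refused whole. The fingers move at their own pace and stop on an object; "grip_force" is the grip in N (left out, the last holds). Time passes only in rows, so rows that do not move let the fingers close. It gives the time, the measured TCP pose, the force and the opening at its end, in the units of the state.
- ctrl.get_obs(): the state, without advancing time (a new reading comes with each control period).
- ctrl.get_image(name): name is "scene" or "side" or "wrist"; returns the picture (420x560x3 uint8, red, green, blue); there is no depth.
- ctrl.camera_params(name): a dict with "fovy" (degrees; the focal length in pixels is half the picture's height over the tangent of half this angle, whatever the lens; pixels are square), "cx", "cy" (the principal point, pixels), "k1" (the pictures are not rectified: a ray, as slopes to the right and down, at radius r is drawn at 1 + k1 r^2 times it, then the intrinsics apply), "eye" and "rotation" of the camera in the world. Camera axes: x right, y down, z forward; pixel columns grow to the right and rows downward; lengths in m; the calibration is good to about 2 mm. A picture is of the moment at which its call begins: read the wrist's pose just before it. camera_params takes no time and is no camera call; for the wrist camera it gives the pose at the moment of the call.
- ctrl.finish_job(): hands the job in, once; it reports no verdict.
Trained networks look in the newest picture that a camera, given by its name, has taken for a name from the list of things; names that differ only in an ending like _2 or _b are one class to them, and where a whole thing is asked for, a point or a joint stands for the part that bears it (a point fixed in the world has none). Each returns a list of dicts, best first, with "score" (0 to 1); they miss things now and then, are a little off and sometimes report something else, mostly with a low value. They report only what shows in the picture. A call takes as long as a camera call.
- ctrl.masks_of(camera, label): "pixels" (420x560 bool, what is visible of it) and "extent" ([left, top, right, bottom] in pixels, round what is visible of it).
The state is a dict: "t": time; "q": joint angles; "dq": joint speeds; "effort": joint torques, N m; "tool_pos": TCP position; "tool_rot": TCP orientation; "contact_force": force on the tool from outside, world axes, zero at the start; "wrist_torque": the same for the moment, N m; "opening": finger opening in m.
Only numpy, scipy, OpenCV 4.12 (cv2) and the standard library are available. Lean on these libraries where they do the work, as an engineer would, in place of code of your own. Each camera call takes 0.05 s, during which the arm holds its last target.

## Task

Rub down the flat steel bar that lies in the sprung rest: take the rubbing block by its wooden grip, set its sole flat and lengthwise on the left-hand end of the bar, and push it along to the right-hand end in one stroke without lifting it, pressing steadily so that the bar stays sunk about half-way on its springs and never goes down hard on its stops. Then lift the block off, stand it on its sole on the open table clear of the rest, and let go. Leave the layout block and the wooden fid where they lie.

Things in the scene. Friction and masses are not known exactly. Their poses are not given: they have to be found in the camera images.
- block_centre (a point): Rubbing block, loose, about 0.18 kg: a flat sole plate 50 (x) x 70 (y) x 12 mm thick (dark abrasive below, aluminium above) carrying a wooden ridge grip 24 (x) x 60 (y) x 34 mm high, 46 mm high in all; it is the only one of the three tools with a raised grip. This point is its centre, 23 mm above the underside of the sole; z up, y along the length of block and grip. It stands on its sole at the start; take the grip across its 24 mm width (along x), from above.
- block_sole (a point): Centre of the underside of the rubbing block's sole, 23 mm below block_centre, same axes.
- bar_mid (a point): Centre of the top face of the flat steel bar, 30 (x) x 240 (y) x 8 mm, which lies level on two sprung guide rods in a fixed rest (grey foot plate 70 x 260 x 10 mm, on the table). y runs along the bar towards its left-hand end as the robot sees it, z up. The top face is 54 mm above the table when not pressed. The point sinks with the bar.
- bar_left (a point): Point on the middle line of the bar's top face, 85 mm from its centre towards the left-hand end: with the centre of the block's sole here, the sole is flush with that end. The stroke starts here.
- bar_right (a point): The same at the right-hand end. The stroke finishes here.
- bar (a joint): How far the bar is sunk on its springs, in m: 0 is up, 0.012 is hard on the stops. It sinks level wherever it is pressed, begins to sink at about 3 N and then takes 1 N more for each mm (about 9 N at 6 mm); it springs back up when let go.
- layout_centre (a point): Bystander, loose: plain aluminium layout block 22 (x) x 70 (y) x 18 mm with two small holes in its top, no grip; point at its centre, 9 mm above the table.
- fid_centre (a point): Bystander, loose: brown wooden fid, a blunt flat stick 22 (x) x 102 (y) x 16 mm; point at its centre, 8 mm above the table.

How it is judged:
On the way, in this order (a step that is already met when the one before it is completed fails the run):
1. block pressed on the left-hand end of the bar (contact force between rubbing_block and bar above 3 N and value of joint bar above 0.0015 m and x of block_sole in the frame of bar_mid between -0.015 and 0.015 m and y of block_sole in the frame of bar_mid between 0.065 and 0.105 m and angle between the y axis of block_sole and the y axis of bar_mid, either way round below 0.2 rad), for 0.05 s.
2. pressed, a quarter of the way along (contact force between rubbing_block and bar above 3 N and value of joint bar above 0.0015 m and x of block_sole in the frame of bar_mid between -0.015 and 0.015 m and y of block_sole in the frame of bar_mid between 0.025 and 0.055 m and angle between the y axis of block_sole and the y axis of bar_mid, either way round below 0.2 rad), for 0.05 s.
3. pressed, at the middle (contact force between rubbing_block and bar above 3 N and value of joint bar above 0.0015 m and x of block_sole in the frame of bar_mid between -0.015 and 0.015 m and y of block_sole in the frame of bar_mid between -0.015 and 0.015 m and angle between the y axis of block_sole and the y axis of bar_mid, either way round below 0.2 rad), for 0.05 s.
4. pressed, three quarters of the way along (contact force between rubbing_block and bar above 3 N and value of joint bar above 0.0015 m and x of block_sole in the frame of bar_mid between -0.015 and 0.015 m and y of block_sole in the frame of bar_mid between -0.055 and -0.025 m and angle between the y axis of block_sole and the y axis of bar_mid, either way round below 0.2 rad), for 0.05 s.
5. pressed on the right-hand end of the bar (contact force between rubbing_block and bar above 3 N and value of joint bar above 0.0015 m and x of block_sole in the frame of bar_mid between -0.015 and 0.015 m and y of block_sole in the frame of bar_mid between -0.105 and -0.065 m and angle between the y axis of block_sole and the y axis of bar_mid, either way round below 0.2 rad), for 0.05 s.
At the end, for the whole second after the job is handed in: The rubbing block stands still on its sole on the table (underside within 6 mm of the table top, within 0.1 rad of upright), released and not touching the bar or its rest, and the bar is back up (sunk less than 1.5 mm) (height (world z) of block_sole between -0.004 and 0.006 m and angle between block_sole's own z axis and vertical below 0.1 rad and contact force between rubbing_block and rest below 0.1 N and linear speed of rubbing_block below 0.02 m/s and value of joint bar below 0.0015 m).
It fails at once if the bar driven down hard on its stops (sunk more than 11 mm, or pressed with more than 25 N) (value of joint bar above 0.011 m or contact force between anything else and bar above 25 N).
It fails at once if the block lifted off the bar on the way between its ends (3 to 12 mm above it) (x of block_sole in the frame of bar_mid between -0.02 and 0.02 m and y of block_sole in the frame of bar_mid between -0.06 and 0.06 m and z of block_sole in the frame of bar_mid between 0.003 and 0.012 m).
It fails at once if the layout block or the fid moved more than 15 mm (distance of any of layout_centre, fid_centre from where it was at the start of the episode above 0.015 m).
It also fails if it takes over 54 s, if anything falls off the work surface, if the arm or the gripper's body presses on something with over 40 N, if the wrist force passes 120 N, or if a joint passes its speed limit or range.

## Working session

There is one attempt and no reset: what is moved stays moved. The work goes in short steps, Python scripts to look and compute and a tool call to move; the robot and the scene stay as the last step left them, time stands still between calls to the robot, and variables do not carry over. Pictures are saved under pics/ and viewed, and the job is handed in when it is done.

Besides the shell and the picture viewer there is one more tool, called after ">>>" in YAML: its name, and indented under it one key for each argument. servo_tool: Moves the arm, as the interface text tells. Its arguments: {"type":"object","properties":{"delta_pos":{"type":"array","items":{"type":"array","items":{"type":"number"}}},"dr":{"type":"array","items":{"type":"array","items":{"type":"number"}}},"grip":{"type":"array","items":{"type":"number"}},"grip_force":{"type":"number"}},"required":["delta_pos","dr","grip"]}

```bash
ls; mkdir -p pics; python3 - <<'E'
from station import ctrl
import cv2
o=ctrl.get_obs(); print(o)
for n in ["scene","side","wrist"]:
    im=ctrl.get_image(n); cv2.imwrite(f"pics/a_{n}.png",im[:,:,::-1]); print(n,ctrl.camera_params(n))
    for l in ["block_centre","bar","layout_centre","fid_centre"]:
        for d in ctrl.masks_of(n,l)[:2]: print(l,d["score"],d["extent"])
E
```

```text
pics
{'t': 0.0, 'q': array([ 1.06701418e+00,  5.33714008e-02,  1.61433019e+00, -1.28704212e-05,
        1.47598817e+00, -1.18972872e-01]), 'dq': array([-0.00097629,  0.00078417,  0.00075332, -0.00175926, -0.00053305,
        0.00033429]), 'effort': array([ 1.16829406e-04, -3.93687022e+01, -3.70172346e+01, -1.48331828e-04,
        7.25083562e-03,  2.38424337e-05]), 'tool_pos': array([0.23430608, 0.57876389, 0.24403235]), 'tool_rot': array([-1.55163781,  0.30247067, -0.30147531]), 'contact_force': array([-0.42049628,  0.18423131,  0.3960068 ]), 'wrist_torque': array([-0.03620185,  0.00851157,  0.03977258]), 'opening': 0.08523906722057614}
scene {'fovy': 49.53383023195062, 'cx': 278.63044888680054, 'cy': 208.92445053412797, 'k1': -0.05414308644482828, 'eye': array([-0.00994273, -0.44787871,  0.57657054]), 'rotation': array([-2.01847035,  1.06317781, -0.51410597])}
block_centre 0.91 [177.6, 214.0, 218.8, 254.3]
bar 0.74 [252.3, 169.2, 361.7, 220.0]
layout_centre 0.72 [294.5, 280.4, 331.2, 308.4]
fid_centre 0.67 [220.5, 245.0, 270.3, 271.8]
side {'fovy': 45.95219850370518, 'cx': 276.06951480366104, 'cy': 221.62086205785735, 'k1': -0.11423251674728709, 'eye': array([0.47944477, 0.67199329, 0.49130524]), 'rotation': array([-0.08449959,  2.68626205, -1.56935239])}
block_centre 0.63 [303.6, 265.7, 350.1, 315.3]
bar 0.64 [202.9, 195.5, 249.7, 274.3]
layout_centre 0.55 [318.2, 205.2, 326.8, 230.7]
fid_centre 0.54 [314.8, 240.1, 328.9, 277.0]
wrist {'fovy': 65.33128029041737, 'cx': 277.44613007580534, 'cy': 205.3536648626062, 'k1': -0.08132093290526045, 'eye': array([0.16124602, 0.6091105 , 0.37424869]), 'rotation': array([2.38514362, 1.60592977, 0.24997435])}
```

View pics/a_scene.png

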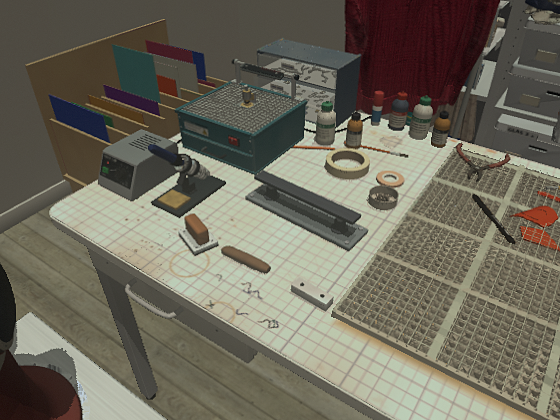

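View pics/a_side.png

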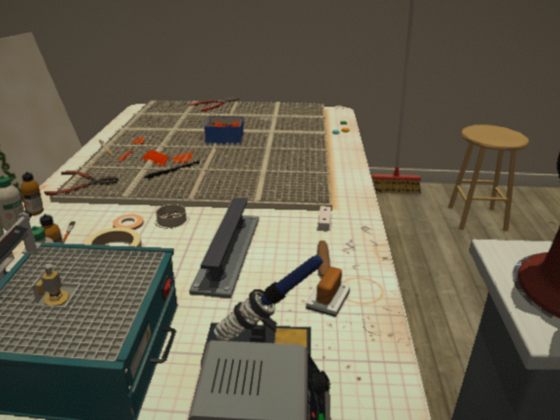

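View pics/a_wrist.png

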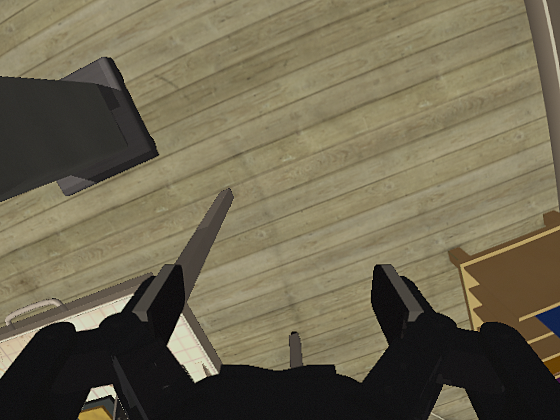

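The pictures show the block at (198,234) in scene and (328,290) in side, with the bar to its right in scene, spanning columns 252–361. The soldering iron stand is close to the block, and the fid and layout block lie in front. I'll measure next.

```bash
cat > h.py <<'E'
import numpy as np, cv2
from scipy.spatial.transform import Rotation as R
from station import ctrl
def ray(p,uv):
    f=210/np.tan(np.radians(p["fovy"])/2)
    d=(np.array(uv,float)-[p["cx"],p["cy"]])/f
    r=np.linalg.norm(d); s=r
    for _ in range(30): s=r/(1+p["k1"]*s*s)
    d=d*(s/r if r>0 else 1)
    return R.from_rotvec(p["rotation"]).apply([d[0],d[1],1.])
def onz(p,uv,z):
    v=ray(p,uv); e=np.array(p["eye"]); return e+v*(z-e[2])/v[2]
def proj(p,X):
    f=210/np.tan(np.radians(p["fovy"])/2)
    c=R.from_rotvec(p["rotation"]).inv().apply(np.atleast_2d(X)-p["eye"])
    s=c[:,:2]/c[:,2:]; r2=(s**2).sum(1,keepdims=True)
    return s*(1+p["k1"]*r2)*f+[p["cx"],p["cy"]]
E
python3 - <<'E'
from h import *
for n,crops in [("scene",[(165,205,60),(240,160,130)]),("side",[(290,250,70),(180,190,100)])]:
    im=cv2.imread(f"pics/a_{n}.png")
    for i,(u,v,w) in enumerate(crops):
        c=cv2.resize(im[v:v+int(w*.75),u:u+w],(800,600),interpolation=cv2.INTER_CUBIC)
        cv2.imwrite(f"pics/c_{n}{i}.png",c)
ctrl.get_image("scene"); ctrl.get_image("side")
for n in ["scene","side"]:
    p=ctrl.camera_params(n)
    for l,z in [("block_centre",.023),("bar",.05),("layout_centre",.009),("fid_centre",.008)]:
        ms=ctrl.masks_of(n,l)
        if not ms: continue
        m=ms[0]["pixels"]; v,u=np.nonzero(m); c=(u.mean(),v.mean())
        print(n,l,np.round(c,1),np.round(onz(p,c,z),4),ms[0]["score"])
        np.save(f"m_{n}_{l}.npy",m)
E
```

```text
scene block_centre [196.6 234.9] [0.4259 0.0415 0.023 ] 0.93
scene bar [307.9 196.7] [ 0.6118 -0.085   0.05  ] 0.72
scene layout_centre [311.3 293.3] [ 0.4348 -0.2025  0.009 ] 0.65
scene fid_centre [245.9 258.2] [ 0.4405 -0.0621  0.008 ] 0.62
side block_centre [328.4 293.4] [0.4356 0.0618 0.023 ] 0.81
side bar [223.9 235. ] [ 0.614  -0.0562  0.05  ] 0.76
side layout_centre [324.2 218.3] [ 0.4356 -0.2016  0.009 ] 0.6
side fid_centre [322.9 256.9] [ 0.4409 -0.0624  0.008 ] 0.64
```

```bash
cat > fit.py <<'E'
from h import *
from scipy.optimize import minimize
def box(cx,cy,yaw,sx,sy,z0,z1):
    c=np.array([[a*sx/2,b*sy/2] for a in(-1,1) for b in(-1,1)])
    r=np.array([[np.cos(yaw),-np.sin(yaw)],[np.sin(yaw),np.cos(yaw)]])
    c=c@r.T+[cx,cy]
    return np.vstack([np.c_[c,np.full(4,z)] for z in(z0,z1)])
def sil(p,boxes,S=4):
    m=np.zeros((420*S,560*S),np.uint8)
    for b in boxes:
        h=cv2.convexHull(((proj(p,b)+.5)*S).astype(np.float32)); cv2.fillConvexPoly(m,np.round(h).astype(np.int32),1)
    return cv2.resize(m.astype(np.float32),(560,420),interpolation=cv2.INTER_AREA)
def models(kind,q):
    x,y,t=q
    if kind=="block": return [box(x,y,t,.05,.07,0,.012),box(x,y,t,.024,.06,.012,.046)]
    return [box(x,y,t,.03,.24,.046,.054)]
def cost(q,kind,V):
    return sum(np.abs(sil(p,models(kind,q))-m).sum() for p,m in V)
def fit(kind,q0,V):
    s=np.array([.006,.006,.08]); best=None
    for dt in(-.3,0,.3):
        q1=np.array(q0)+[0,0,dt]
        r=minimize(cost,q1,(kind,V),method="Nelder-Mead",options=dict(initial_simplex=np.vstack([q1]+[q1+s*e for e in np.eye(3)]),xatol=1e-4,fatol=.1))
        if best is None or r.fun<best.fun: best=r
    return best.x,best.fun
E
python3 - <<'E'
from fit import *
P={n:ctrl.camera_params(n) for n in("scene","side")}
for k,l,q0 in[("block","block_centre",(.43,.05,0)),("bar","bar",(.613,-.07,-.2))]:
    M={n:np.load(f"m_{n}_{l}.npy").astype(np.float32) for n in P}
    for v in (["scene"],["side"],["scene","side"]):
        q,f=fit(k,q0,[(P[n],M[n]) for n in v]); print(k,v,np.round(q,4),f,[M[n].sum() for n in v])
    for n in P:
        im=cv2.imread(f"pics/a_{n}.png"); o=cv2.resize(im,None,fx=6,fy=6,interpolation=cv2.INTER_CUBIC)
        for b in models(k,q):
            pr=((proj(P[n],b)+.5)*6).astype(int)
            for i in range(8):
                for j in range(i):
                    if bin(i^j).count("1")==1: cv2.line(o,tuple(pr[i].tolist()),tuple(pr[j].tolist()),(0,255,0),1)
        c=pr.mean(0).astype(int); o=o[max(0,c[1]-300):c[1]+300,max(0,c[0]-400):c[0]+400]; cv2.imwrite(f"pics/f_{k}_{n}.png",cv2.resize(o,None,fx=.75,fy=.75))
a=[cv2.imread(f"pics/f_{k}_{n}.png") for k in("block","bar") for n in("scene","side")]
a=[cv2.resize(x,(400,300)) for x in a]
cv2.imwrite("pics/f_all.png",np.vstack([np.hstack(a[:2]),np.hstack(a[2:])]))
E
```

```text
block ['scene'] [ 0.4347  0.0505 -0.4097] 72.6875 [np.float32(959.0)]
block ['side'] [ 0.4352  0.0476 -0.3564] 96.625 [np.float32(1351.0)]
block ['scene', 'side'] [ 0.4352  0.0496 -0.3806] 204.25 [np.float32(959.0), np.float32(1351.0)]
bar ['scene'] [ 0.6133 -0.0753 -0.0809] 92.3125 [np.float32(1508.0)]
bar ['side'] [ 0.6127 -0.0767 -0.0827] 64.1875 [np.float32(1403.0)]
bar ['scene', 'side'] [ 0.6129 -0.0758 -0.0809] 162.6875 [np.float32(1508.0), np.float32(1403.0)]
```

View pics/f_all.png

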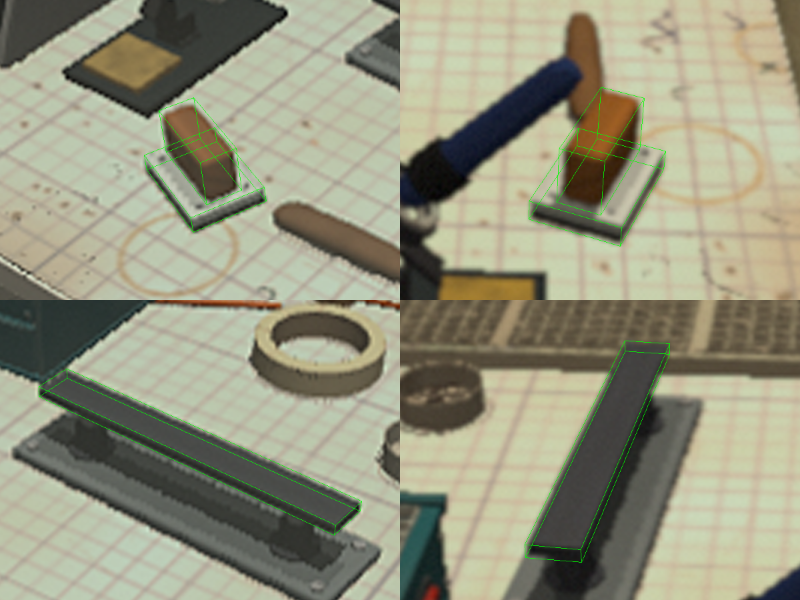

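The fits match the pictures well: block at (0.435, 0.050) with yaw −0.38, bar_mid at (0.613, −0.076) with yaw −0.081. Next I'll check the soldering iron's clearance and work out the tool target.

```bash
cat >> h.py <<'E'
def tri(pairs):
    A=np.zeros((3,3));b=np.zeros(3)
    for p,uv in pairs:
        v=ray(p,uv);v/=np.linalg.norm(v);M=np.eye(3)-np.outer(v,v);A+=M;b+=M@p["eye"]
    return np.linalg.solve(A,b)
def Rt(yaw,flip=False):
    # tool z = jaw axis = block x (or reversed); y down
    z=np.array([np.cos(yaw),np.sin(yaw),0])*(-1 if flip else 1); y=np.array([0,0,-1.]); x=np.cross(y,z)
    return R.from_matrix(np.c_[x,y,z])
def todo(pos,yaw,flip=False):
    o=ctrl.get_obs(); Rc=R.from_rotvec(o["tool_rot"])
    d=Rc.inv().apply(np.array(pos)-o["tool_pos"]); r=np.degrees((Rc.inv()*Rt(yaw,flip)).as_rotvec())
    print("t",round(o["t"],2),"pos",np.round(o["tool_pos"],4),"F",np.round(o["contact_force"],1),"op",round(o["opening"],4),"q",np.round(o["q"],2))
    print("to go tool mm",np.round(d*1e3,1),"deg",np.round(r,2))
E
python3 - <<'E'
from h import *
P={n:ctrl.camera_params(n) for n in("scene","side")}
print("iron tip",tri([(P["scene"],(150,147)),(P["side"],(320,261))]))
print("holder base near corner",onz(P["scene"],(186,214),0),onz(P["scene"],(152,203),0),onz(P["scene"],(226,183),0))
print(R.from_rotvec(ctrl.get_obs()["tool_rot"]).as_matrix().round(3))
for fl in(0,1): todo((.435,.05,.2),-.38,fl)
E
```

```text
iron tip [0.45688304 0.16768648 0.15379313]
holder base near corner [0.48000077 0.12435174 0.        ] [0.4666603  0.21059613 0.        ] [0.6122444  0.12826101 0.        ]
[[ 0.927 -0.     0.375]
 [-0.375  0.     0.927]
 [-0.    -1.     0.   ]]
t 1.25 pos [0.2346 0.5793 0.2453] F [-0.5 -0.4  0.4] op 0.0854 q [ 1.07  0.05  1.61  0.    1.48 -0.12]
to go tool mm [ 384.4   45.3 -415.4] deg [ 0.   89.73 -0.  ]
t 1.25 pos [0.2346 0.5793 0.2453] F [-0.5 -0.4  0.4] op 0.0854 q [ 1.07  0.05  1.61  0.    1.48 -0.12]
to go tool mm [ 384.4   45.3 -415.4] deg [ -0.   -90.27  -0.  ]
```

View pics/c_scene0.png

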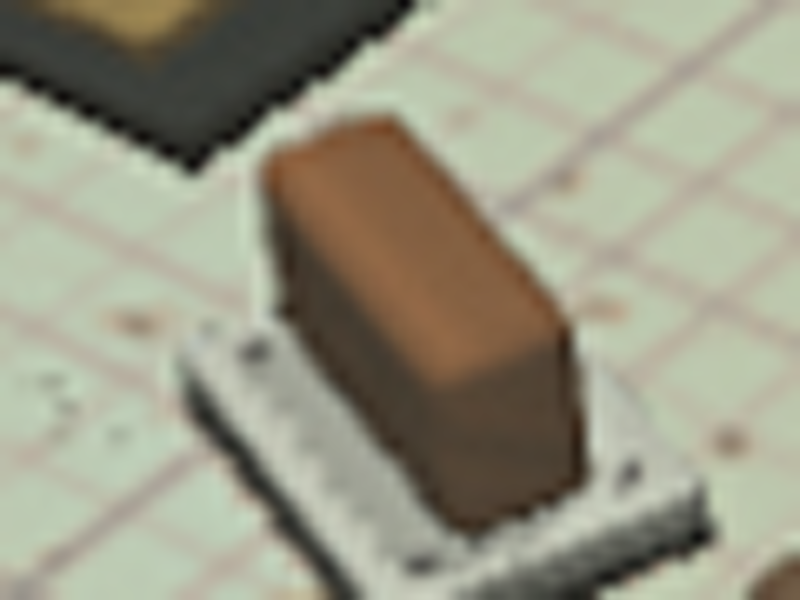

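```bash
cat >> h.py <<'E'
def plan(pos,yaw,n=5,vmax=.055,wmax=10):
    "rows towards pose, simulated exact"
    o=ctrl.get_obs(); Rc=R.from_rotvec(o["tool_rot"]); p=o["tool_pos"].copy(); T=Rt(yaw); dp=[];dr=[]
    for _ in range(n):
        d=np.array(pos)-p; L=np.linalg.norm(d); d=d*min(1,vmax/max(L,1e-9))
        w=(Rc.inv()*T).as_rotvec(degrees=True); W=np.linalg.norm(w); w=w*min(1,wmax/max(W,1e-9))
        dp.append(np.round(Rc.inv().apply(d),3).tolist()); dr.append(np.round(w,1).tolist())
        p=p+d; Rc=Rc*R.from_rotvec(w,degrees=True)
    print(dp,dr)
E
python3 - <<'E'
from h import *
todo((.432,.043,.26),-.38)
plan((.432,.043,.26),-.38)
E
```

```text
t 1.25 pos [0.2346 0.5793 0.2453] F [-0.5 -0.4  0.4] op 0.0854 q [ 1.07  0.05  1.61  0.    1.48 -0.12]
to go tool mm [ 384.3  -14.7 -423. ] deg [ 0.   89.73 -0.  ]
[[0.037, -0.001, -0.041], [0.043, -0.001, -0.034], [0.049, -0.001, -0.026], [0.052, -0.001, -0.017], [0.054, -0.001, -0.007]] [[0.0, 10.0, -0.0], [0.0, 10.0, -0.0], [0.0, 10.0, -0.0], [0.0, 10.0, -0.0], [0.0, 10.0, -0.0]]
```

>>> servo_tool:
  delta_pos:
    - [0.037, -0.005, -0.041]
    - [0.043, -0.003, -0.034]
    - [0.049, -0.002, -0.026]
    - [0.052, -0.001, -0.017]
    - [0.054, -0.001, -0.007]
  dr:
    - [0, 10, 0]
    - [0, 10, 0]
    - [0, 10, 0]
    - [0, 10, 0]
    - [0, 10, 0]
  grip: [1, 1, 1, 1, 1]

```text
t: 1.88
tool_pos: [0.3275, 0.3159, 0.2574]
tool_rot: [-1.332, 0.99, -0.993]
contact_force: [0.7, -0.7, -0.2]
opening: 0.0856
```

```bash
python3 - <<'E'
from h import *
todo((.432,.043,.26),-.38)
plan((.432,.043,.26),-.38)
E
```

```text
t 1.88 pos [0.3275 0.3159 0.2574] F [ 0.7 -0.7 -0.2] op 0.0856 q [ 0.6  -0.38  1.98 -0.    1.54  0.31]
to go tool mm [291.5  -2.3  21.6] deg [-1.000e-01  3.849e+01  1.000e-02]
[[0.055, -0.0, 0.004], [0.053, -0.0, 0.014], [0.05, -0.0, 0.023], [0.045, -0.0, 0.031], [0.04, -0.0, 0.037]] [[-0.0, 10.0, 0.0], [-0.0, 10.0, 0.0], [-0.0, 10.0, 0.0], [-0.0, 8.5, 0.0], [0.0, 0.0, 0.0]]
```

>>> servo_tool:
  delta_pos:
    - [0.055, 0, 0.004]
    - [0.053, 0, 0.014]
    - [0.05, 0, 0.023]
    - [0.045, 0, 0.031]
    - [0.04, 0, 0.037]
  dr:
    - [0, 10, 0]
    - [0, 10, 0]
    - [0, 10, 0]
    - [0, 8.5, 0]
    - [0, 0, 0]
  grip: [1, 1, 1, 1, 1]

```text
t: 2.5
tool_pos: [0.4256, 0.0509, 0.2596]
tool_rot: [-0.983, 1.494, -1.501]
contact_force: [1.6, 0.2, -0.3]
opening: 0.0854
```

```bash
python3 - <<'E'
from fit import *
for z in (.26,): todo((.432,.043,z),-.38)
im={}
P={}
for n in("wrist","scene"):
    P[n]=ctrl.camera_params(n); im[n]=ctrl.get_image(n); cv2.imwrite(f"pics/b_{n}.png",im[n][:,:,::-1])
ms=ctrl.masks_of("wrist","block_centre"); print([(m["score"],m["extent"]) for m in ms])
if ms: print(fit("block",(.435,.05,-.38),[(P["wrist"],ms[0]["pixels"].astype(np.float32))]),ms[0]["pixels"].sum())
E
```

```text
t 2.5 pos [0.4256 0.0509 0.2596] F [ 1.6  0.2 -0.3] op 0.0854 q [-0.06 -0.46  2.03  0.    1.56  0.35]
to go tool mm [ 4.8 -0.4  9. ] deg [-0.43 -1.3  -0.26]
[(0.62, [261.3, 138.0, 307.5, 205.3])]
(array([ 0.43339095,  0.04872308, -0.37105729]), np.float64(98.9375)) 2602
```

View pics/b_wrist.png

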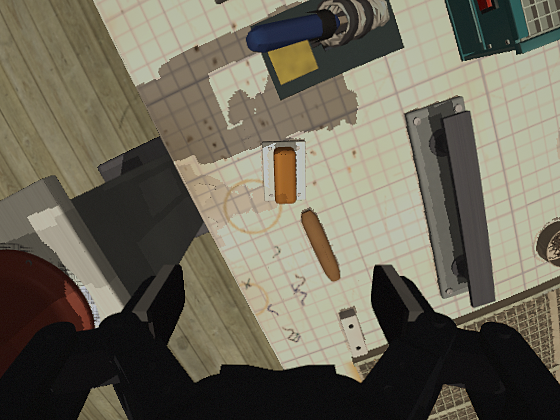

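View pics/b_scene.png

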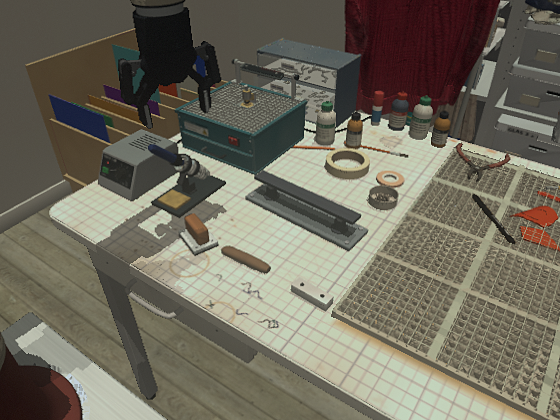

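Wrist view: the block is at (284,172), aligned with the jaws, and its fit agrees with the scene and side fits. The iron handle at (290,32) is clear, and no camera housing sticks out in the scene view. Descending.

>>> servo_tool:
  delta_pos:
    - [0.004, 0, 0.008]
    - [0, 0.05, 0]
    - [0, 0.05, 0]
    - [0, 0.04, 0]
    - [0, 0, 0]
  dr:
    - [-0.4, -1.3, -0.3]
    - [0, 0, 0]
    - [0, 0, 0]
    - [0, 0, 0]
    - [0, 0, 0]
  grip: [1, 1, 1, 1, 1]

```text
t: 3.28
tool_pos: [0.4327, 0.0486, 0.1178]
tool_rot: [-1.01, 1.473, -1.477]
contact_force: [0.0, 0.8, 0.6]
opening: 0.0853
```

```bash
python3 - <<'E'
from h import *
todo((.432,.044,.032),-.375)
im=np.hstack([cv2.resize(ctrl.get_image(n),(400,300)) for n in("side","scene")]); cv2.imwrite("pics/d.png",im[:,:,::-1])
E
```

```text
t 3.27 pos [0.4327 0.0486 0.1178] F [0.  0.8 0.6] op 0.0853 q [-0.06 -0.31  2.16 -0.    1.29  0.31]
to go tool mm [ 4.5 85.8  0.8] deg [-0.14  0.36 -0.01]
```

View pics/d.png

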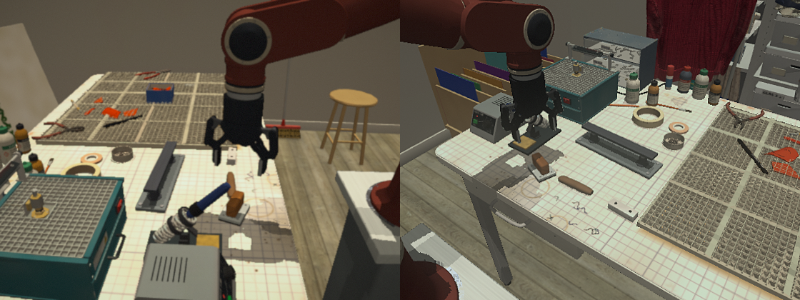

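The gripper is centred over the block in both views and the iron is clear.

>>> servo_tool:
  delta_pos:
    - [0.004, 0.03, 0.001]
    - [0, 0.03, 0]
    - [0, 0.018, 0]
    - [0, 0.006, 0]
    - [0, 0, 0]
  dr:
    - [0, 0.3, 0]
    - [0, 0, 0]
    - [0, 0, 0]
    - [0, 0, 0]
    - [0, 0, 0]
  grip: [1, 1, 1, 1, 1]

```text
t: 4.0
tool_pos: [0.4484, 0.0449, 0.0508]
tool_rot: [-0.981, 1.448, -1.489]
contact_force: [-0.6, -0.0, 0.5]
opening: 0.0851
```

```bash
python3 - <<'E'
from h import *
todo((.432,.044,.032),-.375)
im=np.hstack([cv2.resize(ctrl.get_image(n)[180:330,a:a+200],(400,300)) for n,a in(("side",220),("scene",100))]); cv2.imwrite("pics/e.png",im[:,:,::-1])
E
```

```text
t 4.0 pos [0.4484 0.0449 0.0508] F [-0.6 -0.   0.5] op 0.0851 q [-0.07 -0.19  2.19 -0.    1.11  0.3 ]
to go tool mm [  6.9  18.2 -15.7] deg [-2.    0.32 -0.59]
```

View pics/e.png

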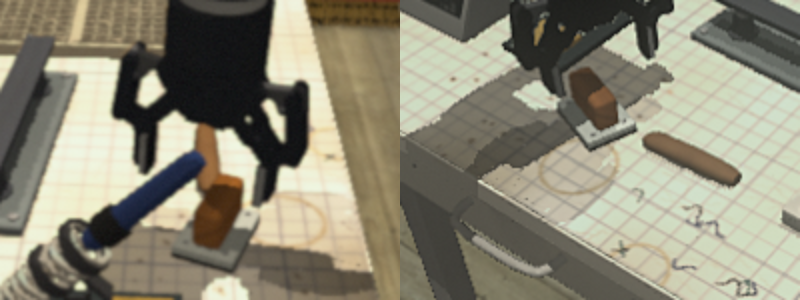

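>>> servo_tool:
  delta_pos:
    - [0.007, 0, -0.015]
    - [0, 0, 0]
  dr:
    - [-2, 0.3, -0.6]
    - [0, 0, 0]
  grip: [1, 1]

```text
t: 4.35
tool_pos: [0.4336, 0.0436, 0.0528]
tool_rot: [-1.005, 1.476, -1.481]
contact_force: [0.2, -0.4, 0.7]
opening: 0.0853
```

```bash
python3 - <<'E'
from h import *
todo((.432,.044,.032),-.375)
E
```

```text
t 4.35 pos [0.4336 0.0436 0.0528] F [ 0.2 -0.4  0.7] op 0.0853 q [-0.07 -0.21  2.2  -0.    1.15  0.3 ]
to go tool mm [ 0.3 20.8 -1.7] deg [-0.24  0.02 -0.07]
```

>>> servo_tool:
  delta_pos:
    - [0, 0.008, -0.002]
    - [0, 0.008, -0.001]
    - [0, 0.005, 0]
    - [0, 0, 0]
  dr:
    - [-0.2, 0, 0]
    - [0, 0, 0]
    - [0, 0, 0]
    - [0, 0, 0]
  grip: [1, 1, 1, 1]

```text
t: 4.85
tool_pos: [0.4318, 0.0449, 0.0309]
tool_rot: [-1.005, 1.478, -1.48]
contact_force: [-0.9, 0.5, -0.5]
opening: 0.0852
```

```bash
python3 - <<'E'
from h import *
todo((.432,.044,.032),-.375)
im=np.hstack([cv2.resize(ctrl.get_image(n)[180:330,a:a+200],(400,300)) for n,a in(("side",220),("scene",100))]); cv2.imwrite("pics/e2.png",im[:,:,::-1])
E
```

```text
t 4.85 pos [0.4318 0.0449 0.0309] F [-0.9  0.5 -0.5] op 0.0852 q [-0.07 -0.17  2.21  0.    1.1   0.31]
to go tool mm [ 0.7 -1.1  0.5] deg [-0.16  0.03 -0.11]
```

View pics/e2.png

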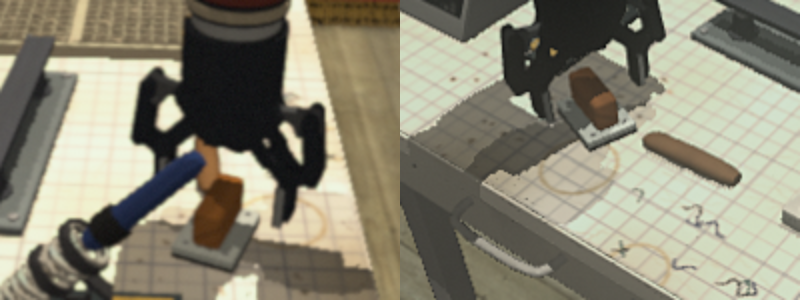

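The fingers straddle the grip in both views. Closing.

>>> servo_tool:
  delta_pos:
    - [0, -0.001, 0]
    - [0, 0, 0]
    - [0, 0, 0]
    - [0, 0, 0]
    - [0, 0, 0]
  dr:
    - [0, 0, 0]
    - [0, 0, 0]
    - [0, 0, 0]
    - [0, 0, 0]
    - [0, 0, 0]
  grip: [0, 0, 0, 0, 0]
  grip_force: 80

```text
t: 5.58
tool_pos: [0.4331, 0.0447, 0.0335]
tool_rot: [-1.002, 1.475, -1.481]
contact_force: [1.1, 0.1, 0.3]
opening: 0.0225
```

>>> servo_tool:
  delta_pos:
    - [0, 0, 0]
    - [0, 0, 0]
  dr:
    - [0, 0, 0]
    - [0, 0, 0]
  grip: [0, 0]

```text
t: 5.82
tool_pos: [0.4331, 0.0447, 0.0335]
tool_rot: [-1.002, 1.475, -1.481]
contact_force: [1.2, -0.0, 0.6]
opening: 0.0228
```

```bash
python3 - <<'E'
from fit import *
todo((.432,.044,.032),-.375)
P={}
I=[]
for n,a in(("side",220),("scene",100)):
    P[n]=ctrl.camera_params(n);I.append(cv2.resize(ctrl.get_image(n)[180:330,a:a+200],(400,300)))
cv2.imwrite("pics/g.png",np.hstack(I)[:,:,::-1])
E
```

```text
t 5.83 pos [0.4331 0.0447 0.0335] F [ 1.2 -0.   0.6] op 0.0228 q [-0.07 -0.18  2.21  0.    1.1   0.31]
to go tool mm [ 1.1  1.5 -0.7] deg [-0.32  0.03 -0.16]
```

View pics/g.png

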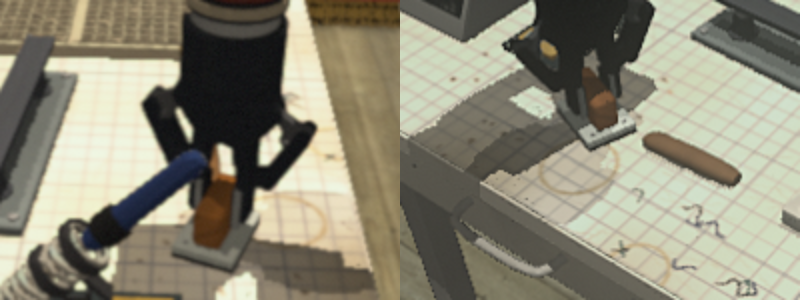

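Gripped: opening 22.8 mm, and TCP z is 33.5 mm above the sole. Lifting.

>>> servo_tool:
  delta_pos:
    - [0, -0.01, 0]
    - [0, -0.02, 0]
    - [0, -0.025, 0]
    - [0, -0.025, 0]
    - [0, -0.02, 0]
  dr:
    - [0, 0, 0]
    - [0, 0, 0]
    - [0, 0, 0]
    - [0, 0, 0]
    - [0, 0, 0]
  grip: [0, 0, 0, 0, 0]

```text
t: 6.55
tool_pos: [0.4293, 0.0449, 0.1346]
tool_rot: [-1.009, 1.481, -1.478]
contact_force: [0.7, -0.5, -3.0]
opening: 0.0224
```

```bash
python3 - <<'E'
from h import *
todo((.6194,.0044,.135),-.081)
plan((.6194,.0044,.135),-.081,vmax=.04,wmax=4)
E
```

```text
t 6.55 pos [0.4293 0.0449 0.1346] F [ 0.7 -0.5 -3. ] op 0.0224 q [-0.07 -0.34  2.16  0.    1.33  0.31]
to go tool mm [-31.8  -0.8 191.8] deg [  0.1  -16.81  -0.04]
[[-0.007, -0.0, 0.039], [-0.004, -0.0, 0.04], [-0.001, -0.0, 0.04], [0.002, -0.0, 0.04], [0.004, -0.0, 0.034]] [[0.0, -4.0, -0.0], [0.0, -4.0, -0.0], [0.0, -4.0, -0.0], [0.0, -4.0, -0.0], [0.0, -0.8, -0.0]]
```

>>> servo_tool:
  delta_pos:
    - [-0.007, 0, 0.039]
    - [-0.004, 0, 0.04]
    - [-0.001, 0, 0.04]
    - [0.002, 0, 0.04]
    - [0.004, 0, 0.034]
  dr:
    - [0, -4, 0]
    - [0, -4, 0]
    - [0, -4, 0]
    - [0, -4, 0]
    - [0, -0.8, 0]
  grip: [0, 0, 0, 0, 0]

```text
t: 7.18
tool_pos: [0.6241, 0.0054, 0.1397]
tool_rot: [-1.172, 1.258, -1.262]
contact_force: [0.8, -0.6, -1.4]
opening: 0.0226
```

```bash
python3 - <<'E'
from h import *
todo((.6194,.0044,.135),-.081)
E
```

```text
t 7.17 pos [0.6241 0.0054 0.1397] F [ 0.8 -0.6 -1.4] op 0.0226 q [-0.11  0.13  1.71  0.    1.3  -0.04]
to go tool mm [ 1.3  4.6 -4.6] deg [-0.23  0.63 -0.07]
```

>>> servo_tool:
  delta_pos:
    - [0.001, 0.02, -0.005]
    - [0, 0.012, 0]
    - [0, 0, 0]
  dr:
    - [-0.2, 0.6, 0]
    - [0, 0, 0]
    - [0, 0, 0]
  grip: [0, 0, 0]

```text
t: 7.55
tool_pos: [0.6187, 0.0046, 0.1056]
tool_rot: [-1.17, 1.271, -1.267]
contact_force: [-0.0, 0.8, -1.3]
opening: 0.0227
```

```bash
python3 - <<'E'
from fit import *
todo((.6194,.0044,.105),-.081)
o=ctrl.get_obs(); tp=o["tool_pos"]; s=[tp[0]+.0044*.081,tp[1]+.0044]; z=tp[2]-.0335
I=[]
for n,(a,b) in(("side",(180,150)),("scene",(200,100))):
    p=ctrl.camera_params(n); im=ctrl.get_image(n)[:,:,::-1].copy(); o4=cv2.resize(im,None,fx=4,fy=4,interpolation=cv2.INTER_CUBIC)
    bs=[box(*s,-.081,.05,.07,z,z+.012),box(*s,-.081,.024,.06,z+.012,z+.046),box(.613,-.076,-.081,.03,.24,.046,.054)]
    for B in bs:
        pr=((proj(p,B)+.5)*4).astype(int)
        for i in range(8):
            for j in range(i):
                if bin(i^j).count("1")==1: cv2.line(o4,tuple(pr[i].tolist()),tuple(pr[j].tolist()),(0,255,0),1)
    I.append(o4[b*4:b*4+560,a*4:a*4+400])
cv2.imwrite("pics/h.png",np.hstack(I))
E
```

```text
t 7.55 pos [0.6187 0.0046 0.1056] F [-0.   0.8 -1.3] op 0.0227 q [-0.11  0.16  1.74  0.    1.24 -0.03]
to go tool mm [0.1 0.6 0.7] deg [ 0.12 -0.03 -0.08]
```

View pics/h.png

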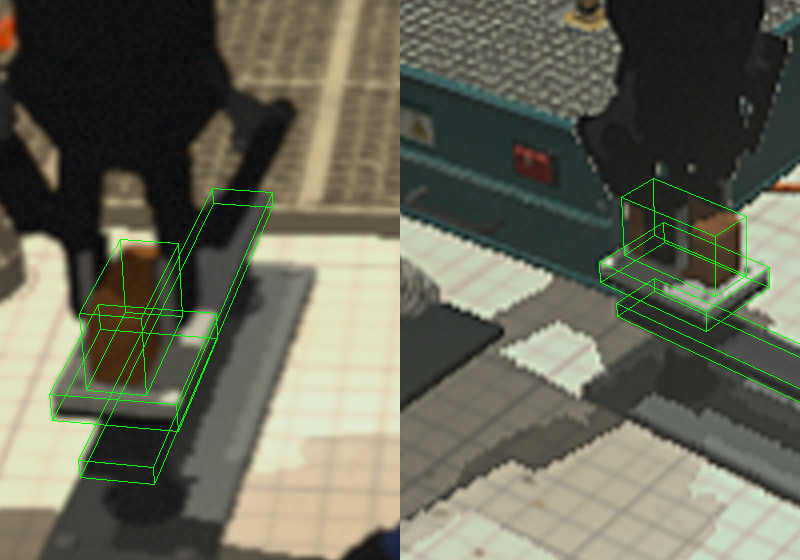

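The held block projects where expected. Lowering on to the left-hand end.

>>> servo_tool:
  delta_pos:
    - [0, 0.01, 0]
    - [0, 0.006, 0]
    - [0, 0, 0]
  dr:
    - [0, 0, 0]
    - [0, 0, 0]
    - [0, 0, 0]
  grip: [0, 0, 0]

```text
t: 8.02
tool_pos: [0.6195, 0.0048, 0.0912]
tool_rot: [-1.167, 1.268, -1.269]
contact_force: [-0.0, -0.4, -1.3]
opening: 0.0228
```

>>> servo_tool:
  delta_pos:
    - [0, 0.004, 0]
    - [0, 0, 0]
  dr:
    - [0, 0, 0]
    - [0, 0, 0]
  grip: [0, 0]

```text
t: 8.28
tool_pos: [0.6201, 0.0048, 0.0877]
tool_rot: [-1.167, 1.267, -1.269]
contact_force: [0.1, -0.2, -1.3]
opening: 0.0225
```

>>> servo_tool:
  delta_pos:
    - [0, 0.003, 0]
    - [0, 0, 0]
  dr:
    - [0, 0, 0]
    - [0, 0, 0]
  grip: [0, 0]

```text
t: 8.52
tool_pos: [0.6205, 0.0047, 0.086]
tool_rot: [-1.166, 1.266, -1.269]
contact_force: [-2.0, 0.3, 2.7]
opening: 0.0227
```

>>> servo_tool:
  delta_pos:
    - [0, 0.003, -0.001]
    - [0, 0.002, 0]
    - [0, 0, 0]
  dr:
    - [0, 0, 0]
    - [0, 0, 0]
    - [0, 0, 0]
  grip: [0, 0, 0]

```text
t: 8.9
tool_pos: [0.6205, 0.0047, 0.0832]
tool_rot: [-1.165, 1.265, -1.27]
contact_force: [-2.1, -0.1, 5.4]
opening: 0.0226
```

```bash
python3 - <<'E'
from h import *
todo((.6055,-.164,.081),-.081)
E
```

```text
t 8.9 pos [0.6205 0.0047 0.0832] F [-2.1 -0.1  5.4] op 0.0226 q [-0.11  0.19  1.75  0.    1.2  -0.03]
to go tool mm [169.4   2.   -1.3] deg [-0.31  0.01 -0.07]
```

>>> servo_tool:
  delta_pos:
    - [0.005, 0.002, 0]
    - [0.008, 0.001, 0]
  dr:
    - [-0.3, 0, 0]
    - [0, 0, 0]
  grip: [0, 0]

```text
t: 9.15
tool_pos: [0.6216, -0.0054, 0.0826]
tool_rot: [-1.16, 1.268, -1.266]
contact_force: [-0.2, 5.0, 6.6]
opening: 0.0228
```

>>> servo_tool:
  delta_pos:
    - [0.01, 0.001, -0.002]
    - [0.01, 0.001, -0.002]
    - [0.01, 0.001, -0.001]
  dr:
    - [0, 0, 0]
    - [0, 0, 0]
    - [0, 0, 0]
  grip: [0, 0, 0]

```text
t: 9.52
tool_pos: [0.6189, -0.0314, 0.0837]
tool_rot: [-1.145, 1.262, -1.265]
contact_force: [0.8, 4.8, 6.2]
opening: 0.0227
```

```bash
cat >> h.py <<'E'
def line():
    o=ctrl.get_obs(); p=o["tool_pos"]; c,s=np.cos(-.081),np.sin(-.081)
    d=p[:2]-[.613,-.076]; lx=c*d[0]+s*d[1]; ly=-s*d[0]+c*d[1]+.0044
    print("bar frame x,y mm",np.round([lx*1e3,ly*1e3],1),"sunk",round((.0872-p[2])*1e3,1))
    todo((.6055,-.164,.081),-.081)
E
python3 -c "
from h import *
line()"
```

```text
bar frame x,y mm [ 2.3 49.3] sunk 3.5
t 9.53 pos [ 0.6189 -0.0314  0.0837] F [0.8 4.8 6.2] op 0.0227 q [-0.18  0.18  1.76  0.02  1.19 -0.1 ]
to go tool mm [133.3   0.5  -2.7] deg [-0.99  0.01 -0.92]
```

>>> servo_tool:
  delta_pos:
    - [0.01, 0.002, -0.002]
    - [0.01, 0.0015, -0.001]
    - [0.01, 0.0015, -0.001]
  dr:
    - [-0.7, 0, -0.7]
    - [-0.3, 0, -0.3]
    - [-0.2, 0, -0.2]
  grip: [0, 0, 0]

```text
t: 9.9
tool_pos: [0.617, -0.0578, 0.0827]
tool_rot: [-1.162, 1.265, -1.27]
contact_force: [0.6, 4.7, 7.0]
opening: 0.0228
```

```bash
python3 -c "
from h import *
line()"
```

```text
bar frame x,y mm [ 2.5 22.9] sunk 4.5
t 9.9 pos [ 0.617  -0.0578  0.0827] F [0.6 4.7 7. ] op 0.0228 q [-0.22  0.19  1.75  0.    1.2  -0.14]
to go tool mm [106.8   1.4  -2.8] deg [-0.41 -0.04 -0.18]
```

>>> servo_tool:
  delta_pos:
    - [0.01, 0.002, -0.002]
    - [0.01, 0.0015, -0.002]
    - [0.01, 0.0015, -0.001]
  dr:
    - [-0.5, 0, -0.3]
    - [-0.3, 0, -0.3]
    - [-0.2, 0, -0.2]
  grip: [0, 0, 0]

```text
t: 10.28
tool_pos: [0.6142, -0.0836, 0.0822]
tool_rot: [-1.17, 1.269, -1.271]
contact_force: [0.2, 5.8, 6.2]
opening: 0.0227
```

```bash
python3 -c "
from h import *
line()"
```

```text
bar frame x,y mm [ 1.9 -3. ] sunk 5.0
t 10.28 pos [ 0.6142 -0.0836  0.0822] F [0.2 5.8 6.2] op 0.0227 q [-0.25  0.19  1.75 -0.    1.2  -0.17]
to go tool mm [80.9  1.3 -2.1] deg [-0.03 -0.09  0.06]
```

>>> servo_tool:
  delta_pos:
    - [0.01, 0.002, -0.002]
    - [0.01, 0.0015, -0.001]
    - [0.01, 0.0015, -0.001]
  dr:
    - [-0.2, 0, -0.2]
    - [-0.2, 0, -0.2]
    - [-0.2, 0, -0.2]
  grip: [0, 0, 0]

```text
t: 10.65
tool_pos: [0.6123, -0.1091, 0.0817]
tool_rot: [-1.169, 1.27, -1.271]
contact_force: [0.6, 5.7, 7.1]
opening: 0.0225
```

```bash
python3 -c "
from h import *
line()"
```

```text
bar frame x,y mm [  2.  -28.7] sunk 5.5
t 10.65 pos [ 0.6123 -0.1091  0.0817] F [0.6 5.7 7.1] op 0.0225 q [-0.3   0.2   1.74 -0.    1.2  -0.21]
to go tool mm [55.3  0.8 -2.2] deg [-0.02 -0.13  0.07]
```

>>> servo_tool:
  delta_pos:
    - [0.01, 0.0015, -0.002]
    - [0.01, 0.0015, -0.002]
    - [0.01, 0.0015, -0.001]
  dr:
    - [-0.2, 0, -0.2]
    - [-0.2, 0, -0.2]
    - [-0.2, 0, -0.2]
  grip: [0, 0, 0]

```text
t: 11.02
tool_pos: [0.6094, -0.1347, 0.0818]
tool_rot: [-1.169, 1.27, -1.272]
contact_force: [0.1, 5.6, 6.3]
opening: 0.0229
```

```bash
python3 -c "
from h import *
line()"
```

```text
bar frame x,y mm [  1.2 -54.4] sunk 5.4
t 11.03 pos [ 0.6094 -0.1347  0.0818] F [0.1 5.6 6.3] op 0.0229 q [-0.34  0.2   1.74 -0.    1.2  -0.25]
to go tool mm [29.5  0.8 -1.4] deg [-0.01 -0.18  0.08]
```

>>> servo_tool:
  delta_pos:
    - [0.01, 0.0015, -0.001]
    - [0.01, 0.0015, -0.001]
    - [0.01, 0.0015, -0.001]
    - [0, 0.001, 0]
  dr:
    - [-0.2, 0, -0.2]
    - [-0.2, 0, -0.2]
    - [-0.2, 0, -0.2]
    - [0, 0, 0]
  grip: [0, 0, 0, 0]

```text
t: 11.52
tool_pos: [0.6084, -0.1609, 0.0817]
tool_rot: [-1.17, 1.271, -1.273]
contact_force: [-4.9, -3.2, 7.1]
opening: 0.0228
```

```bash
python3 -c "
from h import *
line()
im=np.hstack([cv2.resize(ctrl.get_image(n),(400,300)) for n in('side','scene')]); cv2.imwrite('pics/k.png',im[:,:,::-1])"
```

```text
bar frame x,y mm [  2.3 -80.6] sunk 5.5
t 11.53 pos [ 0.6084 -0.1609  0.0817] F [-4.9 -3.2  7.1] op 0.0228 q [-0.38  0.21  1.72 -0.    1.2  -0.29]
to go tool mm [ 3.3  0.7 -2.7] deg [ 0.03 -0.21  0.15]
```

View pics/k.png

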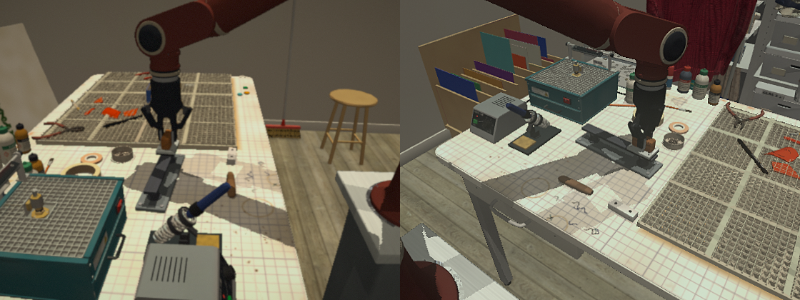

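The stroke is finished at y = −81 mm in the bar frame, with the bar sunk about 5.5 mm all the way. Lifting straight up.

>>> servo_tool:
  delta_pos:
    - [0, -0.015, 0]
    - [0, -0.02, 0]
    - [0, -0.02, 0]
    - [0, -0.01, 0]
  dr:
    - [0, 0, 0]
    - [0, 0, 0]
    - [0, 0, 0]
    - [0, 0, 0]
  grip: [0, 0, 0, 0]

```text
t: 12.12
tool_pos: [0.6078, -0.1604, 0.1489]
tool_rot: [-1.171, 1.272, -1.272]
contact_force: [0.8, -0.7, -0.7]
opening: 0.0227
```

```bash
python3 -c "
from h import *
todo((.512,.01,.15),-.081)
plan((.512,.01,.15),-.081,vmax=.042)"
```

```text
t 12.12 pos [ 0.6078 -0.1604  0.1489] F [ 0.8 -0.7 -0.7] op 0.0227 q [-0.38  0.14  1.69 -0.    1.32 -0.29]
to go tool mm [-161.7   -1.3 -109.8] deg [ 0.11 -0.21  0.13]
[[-0.035, -0.0, -0.024], [-0.035, -0.0, -0.023], [-0.035, -0.0, -0.023], [-0.035, -0.0, -0.023], [-0.023, -0.0, -0.015]] [[0.1, -0.2, 0.1], [0.0, -0.0, -0.0], [0.0, -0.0, 0.0], [0.0, -0.0, -0.0], [0.0, -0.0, 0.0]]
```

>>> servo_tool:
  delta_pos:
    - [-0.035, 0, -0.024]
    - [-0.035, 0, -0.023]
    - [-0.035, 0, -0.023]
    - [-0.035, 0, -0.023]
    - [-0.023, 0, -0.015]
  dr:
    - [0.1, -0.2, 0.1]
    - [0, 0, 0]
    - [0, 0, 0]
    - [0, 0, 0]
    - [0, 0, 0]
  grip: [0, 0, 0, 0, 0]

```text
t: 12.75
tool_pos: [0.5124, 0.0139, 0.1522]
tool_rot: [-1.165, 1.267, -1.274]
contact_force: [0.6, 0.2, -1.1]
opening: 0.0225
```

>>> servo_tool:
  delta_pos:
    - [0, 0, 0]
  dr:
    - [0, 0, 0]
  grip: [0]

```text
t: 12.88
tool_pos: [0.5115, 0.0152, 0.1523]
tool_rot: [-1.167, 1.265, -1.272]
contact_force: [-0.2, -1.9, -1.9]
opening: 0.0226
```

```bash
python3 -c "
from h import *
todo((.512,.01,.034),-.081)
im=np.hstack([cv2.resize(ctrl.get_image(n),(400,300)) for n in('side','scene')]); cv2.imwrite('pics/l.png',im[:,:,::-1])"
```

```text
t 12.88 pos [0.5115 0.0152 0.1523] F [-0.2 -1.9 -1.9] op 0.0226 q [-0.12 -0.15  1.97 -0.    1.32 -0.03]
to go tool mm [  5.  118.3   0.4] deg [-0.28 -0.06  0.05]
```

View pics/l.png

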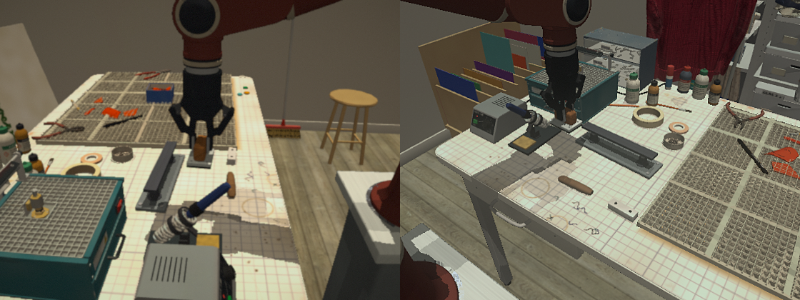

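The bar has sprung back up, the block is held upright over open table, and the fid and layout block are untouched. Lowering.

>>> servo_tool:
  delta_pos:
    - [0.004, 0.025, 0]
    - [0, 0.025, 0]
    - [0, 0.025, 0]
    - [0, 0.02, 0]
    - [0, 0, 0]
  dr:
    - [-0.3, 0, 0]
    - [0, 0, 0]
    - [0, 0, 0]
    - [0, 0, 0]
    - [0, 0, 0]
  grip: [0, 0, 0, 0, 0]

```text
t: 13.6
tool_pos: [0.5168, 0.004, 0.0572]
tool_rot: [-1.164, 1.27, -1.28]
contact_force: [0.7, 0.2, -1.9]
opening: 0.023
```

```bash
python3 -c "
from h import *
todo((.512,.01,.034),-.081)"
```

```text
t 13.6 pos [0.5168 0.004  0.0572] F [ 0.7  0.2 -1.9] op 0.023 q [-0.13 -0.01  2.01 -0.    1.13 -0.04]
to go tool mm [-5.7 23.2 -5.5] deg [-0.29 -0.52  0.18]
```

>>> servo_tool:
  delta_pos:
    - [-0.002, 0.008, -0.004]
    - [0, 0.007, 0]
    - [0, 0.005, 0]
    - [0, 0, 0]
  dr:
    - [-0.3, -0.5, 0.2]
    - [0, 0, 0]
    - [0, 0, 0]
    - [0, 0, 0]
  grip: [0, 0, 0, 0]

```text
t: 14.1
tool_pos: [0.5152, 0.0052, 0.0386]
tool_rot: [-1.166, 1.266, -1.271]
contact_force: [-0.4, 0.7, -1.4]
opening: 0.0228
```

```bash
python3 -c "
from h import *
todo((.512,.01,.034),-.081)"
```

```text
t 14.1 pos [0.5152 0.0052 0.0386] F [-0.4  0.7 -1.4] op 0.0228 q [-0.13  0.02  2.02  0.    1.1  -0.05]
to go tool mm [-4.6  4.6 -3.6] deg [-0.22 -0.06 -0.  ]
```

>>> servo_tool:
  delta_pos:
    - [0, 0.003, 0]
    - [0, 0.001, 0]
    - [0, 0.001, 0]
    - [0, 0, 0]
  dr:
    - [-0.2, 0, 0]
    - [0, 0, 0]
    - [0, 0, 0]
    - [0, 0, 0]
  grip: [0, 0, 0, 0]

```text
t: 14.6
tool_pos: [0.5159, 0.0053, 0.0341]
tool_rot: [-1.168, 1.268, -1.27]
contact_force: [-0.0, -0.1, -1.3]
opening: 0.0227
```

>>> servo_tool:
  delta_pos:
    - [0, 0.001, 0]
    - [0, 0, 0]
  dr:
    - [0, 0, 0]
    - [0, 0, 0]
  grip: [0, 0]

```text
t: 14.85
tool_pos: [0.5162, 0.0052, 0.0335]
tool_rot: [-1.168, 1.267, -1.27]
contact_force: [-1.0, -0.4, -2.4]
opening: 0.0226
```

>>> servo_tool:
  delta_pos:
    - [0, 0.0015, 0]
    - [0, 0, 0]
  dr:
    - [0, 0, 0]
    - [0, 0, 0]
  grip: [0, 0]

```text
t: 15.1
tool_pos: [0.5166, 0.0051, 0.0337]
tool_rot: [-1.168, 1.268, -1.27]
contact_force: [1.0, -0.2, -0.6]
opening: 0.0228
```

It has stopped sinking at the grasp height, so it is on the table. Releasing.

>>> servo_tool:
  delta_pos:
    - [0, 0, 0]
    - [0, 0, 0]
    - [0, 0, 0]
    - [0, 0, 0]
  dr:
    - [0, 0, 0]
    - [0, 0, 0]
    - [0, 0, 0]
    - [0, 0, 0]
  grip: [0.7, 0.7, 0.7, 0.7]

```text
t: 15.6
tool_pos: [0.5173, 0.0049, 0.0339]
tool_rot: [-1.167, 1.266, -1.271]
contact_force: [0.3, -0.1, 0.1]
opening: 0.0601
```

>>> servo_tool:
  delta_pos:
    - [0, -0.01, 0]
    - [0, -0.02, 0]
    - [0, -0.03, 0]
    - [0, -0.03, 0]
    - [0, -0.03, 0]
  dr:
    - [0, 0, 0]
    - [0, 0, 0]
    - [0, 0, 0]
    - [0, 0, 0]
    - [0, 0, 0]
  grip: [0.7, 0.7, 0.7, 0.7, 0.7]

```text
t: 16.23
tool_pos: [0.5151, 0.0053, 0.1568]
tool_rot: [-1.171, 1.27, -1.269]
contact_force: [-0.1, 0.1, 1.4]
opening: 0.0595
```

```bash
python3 - <<'E'
from fit import *
todo((.512,.01,.15),-.081)
V=[];I=[]
for n in("side","scene"):
    im=ctrl.get_image(n);p=ctrl.camera_params(n);I.append(cv2.resize(im,(400,300)))
    for l,z in(("layout_centre",.009),("fid_centre",.008)):
        ms=ctrl.masks_of(n,l)
        if ms: v,u=np.nonzero(ms[0]["pixels"]); print(n,l,onz(p,(u.mean(),v.mean()),z).round(4))
    ms=ctrl.masks_of(n,"block_centre")
    if ms: V.append((p,ms[0]["pixels"].astype(np.float32)))
print(fit("block",(.516,.01,-.08),V),[m.sum() for _,m in V])
cv2.imwrite("pics/z.png",np.hstack(I)[:,:,::-1])
E
```

```text
t 16.23 pos [0.5151 0.0053 0.1568] F [-0.1  0.1  1.4] op 0.0595 q [-0.13 -0.14  1.95 -0.    1.33 -0.05]
to go tool mm [-4.4  6.8 -3.4] deg [ 0.08 -0.04  0.01]
side layout_centre [ 0.4351 -0.2026  0.009 ]
side fid_centre [ 0.4397 -0.0552  0.008 ]
scene layout_centre [ 0.4353 -0.2037  0.009 ]
scene fid_centre [ 0.6614 -0.0564  0.008 ]
(array([ 0.51647991,  0.00898323, -0.07937222]), np.float64(658.4375)) [np.float32(672.0), np.float32(981.0)]
```

View pics/z.png

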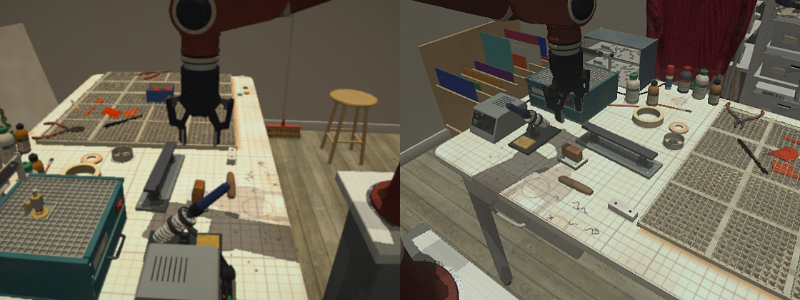

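The block stands on its sole clear of the rest, the bar is up, and the fid shows at its original pixel (245,258) in scene. The scene network's fid "position" was a false hit. Handing in.

```bash
python3 -c "
from station import ctrl
print(ctrl.finish_job())"
```

```text
the job is handed in; nothing more can be done
None
```

I rubbed down the bar in one stroke, set the block on the open table clear of the rest, let go of it, and handed the job in at about 16 s of the 54 s allowed. No verdict is reported.

- **Stroke:** I set the sole down at the left-hand end and pushed it to about y = −81 mm in the bar's frame without lifting. Sinkage worked out from the tool height was about 3.5 to 5.5 mm. The press was about 6.7 to 8.4 N, from the wrist force with the carried weight allowed for. The block stayed within about 5 mm of the middle line (about 2 mm after the start), and the tool tilted at most about 1.5°.
- **Final state:** the last pictures show the block standing on its sole at about (0.516, 0.009), roughly 45 mm clear of the rest's foot plate. The bar looks sprung back up and the gripper is about 12 cm above the block.
- **Bystanders:** the layout block measured within about 1–2 mm of its start in both views. The fid looks to be in its starting place, and the arm never touched it.

Checks that disagreed:
- In the last scene picture the network put the fid at (0.66, −0.06). That is a false hit, as the fid shows at its original pixel.
- The side view read the fid 7 mm off in y, and the iron seems to hide part of it there.
- The last fit of the block was poor in residual, probably because the iron hides part of it in the side view. Its position still agrees with where the gripper let go.

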